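Put a flasher relay away in a push-to-open parts drawer

TASK

Press the parts drawer's front inward until its touch latch lets go and it springs out, stand the loose flasher relay upright in the drawer, and push the drawer home again until it latches and stays shut. Feel for the latch and press gently: the front must never be pressed harder than 18 N. Leave the other goods on the counter and on the cabinet where they are.

Things in the scene. Friction and masses are not known exactly. Their poses are not given: they have to be found in the camera images.
- cabinet: Grey steel parts cabinet fixed to the counter, 220 deep (its x) x 190 wide (its y) x 80 high mm. Origin: centre of its underside. Its -x side, facing the robot, is open and holds one drawer; x points to its back, z up. Carcass front edge at x = -110 mm, top at z = 80 mm.
- drawer (a joint): Opening of the drawer in m along the cabinet's -x: 0 = latched shut, 0.090 = fully out, negative while pressed in past shut. Touch latch: from shut, press in to the stop and let go: a spring (4.5 N shut, 1.4 N out) drives it out to 0.09 in about a second. To relatch, push it in past shut to the same stop and let go: it returns to 0 and stays. A push that ends over 1 mm short of the stop may do nothing.
- drawer_face (a point): Centre of the drawer's wooden front, 160 wide x 58 high mm, looking along the cabinet's -x; moves with the drawer, axes as the cabinet's. Shut, it stands 26 mm ahead of the carcass, centre 41 mm above the counter. The latch's stop lies 6 to 19 mm inward of shut, different each time and unseen: feel for a stiff rise (over 10 N/mm) above the spring's 5 N. Over 18 N in all is too much; 9 to 11 N is enough.
- drawer_in (a point): Centre of the drawer's inner floor, moves with the drawer, axes as the cabinet's, 16 mm above the counter. The drawer's inside is 130 deep (x) x 152 wide (y) mm, walls 40 high, open above. The inside of the front is 65 mm to -x of this point. When the drawer is out, the front 90 mm of the inside (x from -65 to +25 mm here) is clear of the carcass.
- relay_center (a point): Centre of the flasher relay, half-way up: an upright plain metal can on a black base, 33 mm diameter, 44 mm high, 80 g, standing on the counter; z along its axis.
- jar: Bystander: small jar with lid, 48 mm diameter, 62 high; origin at the underside.
- filter: Bystander: white spin-on filter, 60 mm diameter, 70 high; origin at the underside.
- spray: Bystander: can, 52 mm diameter, 170 high; origin at the underside.
- polish: Bystander: black bottle, 64 mm diameter, 180 high; origin at the underside.
- taillamp: Bystander: tail lamp lying flat, 50 x 130 x 42 mm; origin at the underside.
- tapeh: Bystander: paper tape roll, 84 mm diameter, 24 high, lying on the rear half of the cabinet; origin at the underside.
- driver: Bystander: screwdriver lying on the counter; origin at the underside.

How it is judged:
On the way, in this order (a step that is already met when the one before it is completed fails the run):
1. the drawer, unlatched by pressing, has sprung out at least 75 mm (value of joint drawer above 0.075 m), for 0.2 s.
2. the relay stands in the open drawer, let go (x of relay_center in the frame of drawer_in between -0.065 and 0.065 m and y of relay_center in the frame of drawer_in between -0.078 and 0.078 m and z of relay_center in the frame of drawer_in between 0.015 and 0.03 m and angle between relay_center's own z axis and vertical below 0.2 rad and value of joint drawer above 0.06 m and contact force between the fingers and relay below 0.1 N), for 0.2 s.
At the end, for the whole second after the job is handed in: The drawer is latched shut by itself (joint within 4 mm of 0) with the relay inside it, standing on its floor, upright within 0.2 rad and at rest (x of relay_center in the frame of drawer_in between -0.065 and 0.065 m and y of relay_center in the frame of drawer_in between -0.078 and 0.078 m and z of relay_center in the frame of drawer_in between 0.015 and 0.03 m and angle between relay_center's own z axis and vertical below 0.2 rad and value of joint drawer between -0.004 and 0.004 m and linear speed of relay below 0.02 m/s); the robot touches nothing.
It fails at once if the drawer is pressed or pulled with more than 18 N (contact force between any of the fingers, the arm and drawer above 18 N).
It fails at once if the relay is dropped or rammed onto the drawer (over 25 N between them) (contact force between relay and drawer above 25 N).
It fails at once if a bystander is moved by more than 30 mm or tipped over (distance of any of jar, filter, spray, polish, taillamp, tapeh, driver from where it was at the start of the episode above 0.03 m or angle between any of jar, filter, spray, polish, taillamp, tapeh's own z axis and vertical above 0.5 rad).
It also fails if it takes over 72 s, if anything falls off the work surface, if the arm or the gripper's body presses on something with over 40 N, if the wrist force passes 120 N, or if a joint passes its speed limit or range.

ROBOT

A 7-joint arm with a two-finger parallel gripper is mounted at the origin on the work surface. World frame = base frame: x ahead of the robot, y to its left, z up, the work surface at z = 0. Lengths are in m, angles in rad, forces in N, time in s.
With the tool pointing down it reaches from about 0.4 to 0.85 m from the base axis. Payload 6.9 kg.
Tool frame: the origin (TCP) lies between the finger pads; the fingertips stand ctrl.finger_overhang ahead of it and the grasp point (between the pads) lies 5 mm behind it (ctrl.finger_overhang is the distance from the TCP to the fingertips, in m); z points along the fingers, y is the direction in which the jaws open and shut (so a half turn about z gives the same grasp; the last joint's range is limited). The gripper opens to 85 mm and grips with 20 to 120 N. Pads are 22 mm wide; open, the fingers measure 114 mm over their backs; the gripper's body (76 mm by 85 mm) begins 54 mm behind the grasp point. The pads swing forward as they close: fully open they stand 13 mm farther back than shut.
Start: joints at [-1.185, 0.507, -0.238, 1.5, 0.126, 1.149, -0.155], TCP at [0.173, 0.601, 0.245] pointing down, gripper open.
Joint ranges: [-3.08, 3.08], [-0.24, 2.05], [-1.43, 1.35], [0, 2.5], [-1.52, 4.66], [0.17, 1.96], [-2.89, 2.89]. Speed limits (rad/s): [2.39, 2.39, 3.14, 3.14, 3.14, 3.14, 3.14].

INTERFACE

Orientations are given as a unit quaternion [w, x, y, z].
In Python, from rig import ctrl, eyes gives the robot as it stands.
- The arm moves only by the tool move_arm, never from a script. Its argument "series" is a list of rows, each a list of 7 numbers: the shift along the tool's x, y, z in mm, then the turn, a rotation vector about the tool's x, y, z in rad, then the finger opening in mm, from 0 to 85.4. A call has 1 to 8 rows; each row shifts and turns the commanded pose from where the row before left it, along the tool's axes as they then stand; what a row does not reach is not made up. A row lasts 1/8 s, in which the tool goes at most 62.5 mm and 10.7 degrees, less where a joint would pass 70% of its speed; a pose out of reach is approached as far as the arm can. A call is refused whole if a number of a shift passes 62.5 or a number of a turn 0.188, either way. A call with a gripper value outside its range is refused whole. The fingers move at their own pace and stop on an object; the grip force is fixed at half the most. Time passes only in rows, so rows that do not move let the fingers close. It gives the time, the measured TCP pose, the force and the opening at its end, in the units of the state.
- ctrl.state(): the state, without advancing time (a new reading comes with each control period).
- eyes.read_camera(name): name is "side" or "top" or "wrist"; returns a dict with "color" (400x640x3 uint8, red, green, blue), "vfov" (degrees; the focal length in pixels is half the picture's height over the tangent of half this angle, whatever the lens; pixels are square), "cx", "cy" (the principal point, pixels), "R" (3x3) and "t" (3): a world point X has camera coordinates R X + t. Camera axes: x right, y down, z forward; pixel columns grow to the right and rows downward; lengths in m; the calibration is good to about 2 mm. A picture is of the moment at which its call begins. There is no depth.
- ctrl.hand_in(): hands the job in, once; it reports no verdict.
The state is a dict: "t": time; "joints": joint angles; "joint_velocities": joint speeds; "joint_efforts": joint torques, N m; "position": TCP position; "ee_rot": TCP orientation; "wrist_force": force on the tool from outside, world axes, zero at the start; "wrist_torque": the same for the moment, N m; "gripper_width": finger opening in m.
Only numpy, scipy, OpenCV 4.12 (cv2) and the standard library are available. Lean on these libraries where they do the work, as an engineer would, in place of code of your own. Each camera call takes 0.05 s, during which the arm holds its last target.

## Working session

There is one attempt and no reset: what is moved stays moved. The work goes in short steps, Python scripts to look and compute and a tool call to move; the robot and the scene stay as the last step left them, time stands still between calls to the robot, and variables do not carry over. Pictures are saved under pics/ and viewed, and the job is handed in when it is done.

Besides the shell and the picture viewer there is one more tool, called after "Emit:" as a command line: name --pt "numbers of a row" for each row, then --argument value for the rest. move_arm: Moves the arm, as the interface text tells. Its arguments: {"type":"object","properties":{"series":{"type":"array","items":{"type":"array","items":{"type":"number"}}}},"required":["series"]}

```bash
ls; mkdir -p pics
python3 - <<'E'
from rig import ctrl, eyes
import cv2
print(ctrl.state(), ctrl.finger_overhang)
for n in ["side","top","wrist"]:
    d=eyes.read_camera(n); cv2.imwrite(f"pics/{n}0.png",d["color"][:,:,::-1]); print(n,d["vfov"],d["cx"],d["cy"],d["R"],d["t"])
E
```

```text
pics
{'t': 0.0, 'joints': array([-1.18449361,  0.50834897, -0.23750969,  1.50113658,  0.12572001,
        1.14888643, -0.15479996]), 'joint_velocities': array([ 8.83183659e-05,  9.43996278e-04,  1.35187150e-03,  5.56166014e-04,
       -7.02828496e-04,  1.69438188e-04, -6.08771925e-04]), 'joint_efforts': array([-4.54138471e-04, -6.20597935e+01, -2.18699299e+00, -2.49656188e+01,
        1.27081265e-02,  1.21822092e-02,  4.09753383e-06]), 'position': array([0.17316081, 0.6000396 , 0.24442092]), 'ee_rot': array([-9.72672206e-05,  1.39934145e-01,  9.90160409e-01, -8.88900370e-04]), 'wrist_force': array([-0.51566795, -0.12751908, -0.55876074]), 'wrist_torque': array([ 0.0429052 , -0.03277361, -0.04328072]), 'gripper_width': 0.08529799425597856} 0.014
side 48.162586631085546 324.9931347451099 197.67062546201396 [[ 0.72393578 -0.68956417  0.02045076]
 [-0.40715476 -0.45100478 -0.79424158]
 [ 0.55690393  0.56665328 -0.60725784]] [-0.44004685  0.30855287  1.00479657]
top 55.2030883993767 319.73311752354573 192.57688851217642 [[-0.009636   -0.9995569   0.02816297]
 [-0.99853309  0.00811782 -0.05353287]
 [ 0.05328053 -0.0286375  -0.99816886]] [-0.02109637  0.60487403  1.06430767]
wrist 63.54167295095623 315.53618996518924 196.20066464634886 [[ 2.77322710e-01  9.60776794e-01  2.57399231e-04]
 [ 9.26805839e-01 -2.67587780e-01  2.63491398e-01]
 [ 2.53225297e-01 -7.28335895e-02 -9.64661711e-01]] [-0.62624078 -0.03247028  0.37692013]
```

View pics/side0.png

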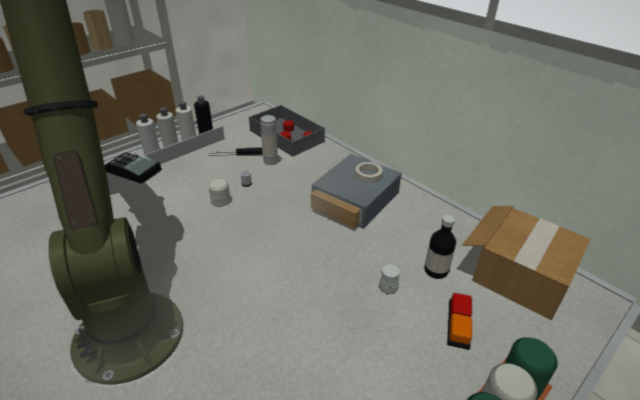

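View pics/top0.png

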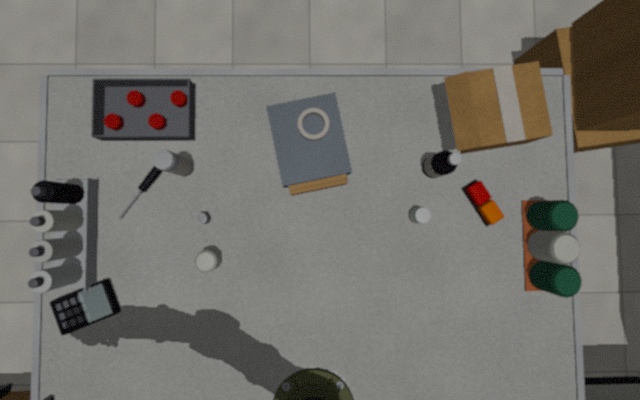

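View pics/wrist0.png

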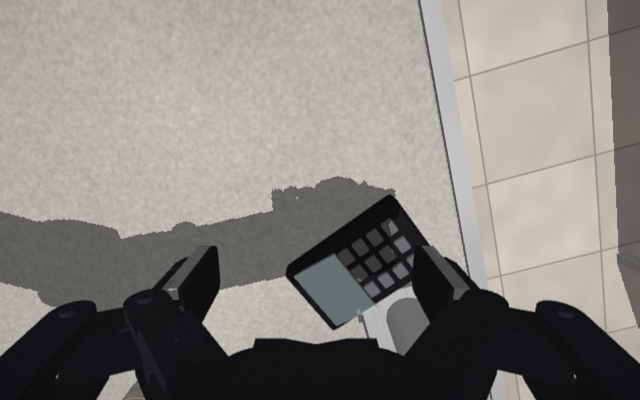

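```bash
cat > h.py <<'E'
import numpy as np, cv2
from rig import ctrl, eyes
def cam(n,save=None):
    d=eyes.read_camera(n); d={k:(np.array(v) if k in("R","t") else v) for k,v in d.items()}
    d["f"]=200/np.tan(np.radians(d["vfov"])/2)
    if save: cv2.imwrite("pics/"+save,d["color"][:,:,::-1])
    return d
def proj(d,X):
    c=d["R"]@np.array(X,float)+d["t"]; return np.array([d["cx"]+d["f"]*c[0]/c[2],d["cy"]+d["f"]*c[1]/c[2]])
def ray(d,u,v):
    r=d["R"].T@np.array([(u-d["cx"])/d["f"],(v-d["cy"])/d["f"],1]); return -d["R"].T@d["t"], r
def onz(d,u,v,z=0):
    o,r=ray(d,u,v); return o+r*(z-o[2])/r[2]
def tri(L):
    A=[];b=[]
    for d,u,v in L:
        o,r=ray(d,u,v); r=r/np.linalg.norm(r); P=np.eye(3)-np.outer(r,r); A.append(P); b.append(P@o)
    A=np.vstack(A);b=np.hstack(b); x,*_=np.linalg.lstsq(A,b,rcond=None); return x,np.linalg.norm(A@x-b)
E
python3 - <<'E'
from h import *
s=cam("side");t=cam("top");w=cam("wrist")
for n,d in (("s",s),("t",t),("w",w)):
    print(n,-d["R"].T@d["t"],proj(d,[0,0,0]),proj(d,[.173,.6,.245]),proj(d,ctrl.state()["position"]))
print(onz(t,203,217),onz(s,246,186),onz(t,313,390), onz(s,126,340))
for n,d,box in (("s",s,(300,145,420,235)),("t",t,(255,80,365,205)),("t",t,(175,190,235,280)),("s",s,(200,160,280,210))):
    a,b,c,e=box; im=d["color"][b:e,a:c,::-1]; k=min(800//(c-a),600//(e-b)); cv2.imwrite(f"pics/z_{n}_{a}.png",cv2.resize(im,None,fx=k,fy=k,interpolation=cv2.INTER_CUBIC)); print(n,a,k)
E
```

```text
s [-0.11538072 -0.73365299  0.86423541] [129.01329065 335.08813781] [ 74.45845378 119.04176959] [ 74.48112195 118.97978828]
t [0.54707657 0.00448183 1.09533355] [312.15053949 409.98420392] [ 29.64568139 392.32281707] [ 29.47344745 392.23049042]
w [0.10832884 0.62055921 0.37267551] [-221.49496223  168.43468907] [311.07893403 269.01835258] [312.02332844 269.1737877 ]
[0.53891181 0.30472151 0.        ] [5.28572734e-01 2.91646045e-01 1.11022302e-16] [ 0.05412654 -0.00283401  0.        ] [-0.01046875 -0.00778198  0.        ]
s 300 6
t 255 4
t 175 6
s 200 10
```

View pics/z_s_300.png

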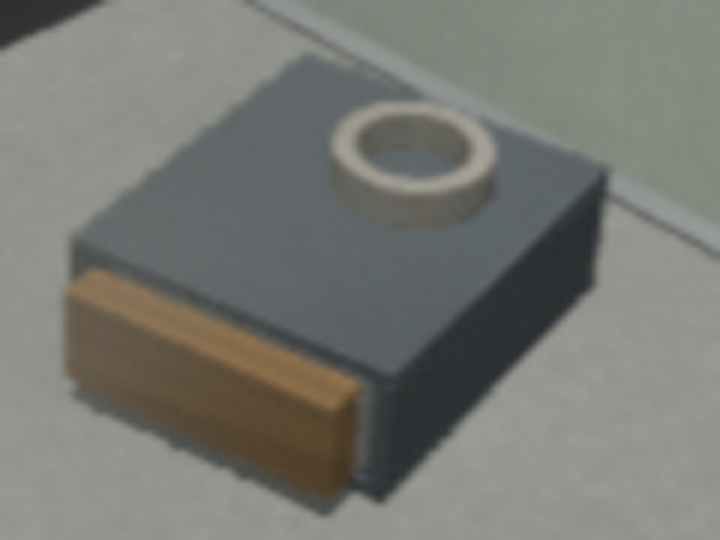

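View pics/z_t_255.png

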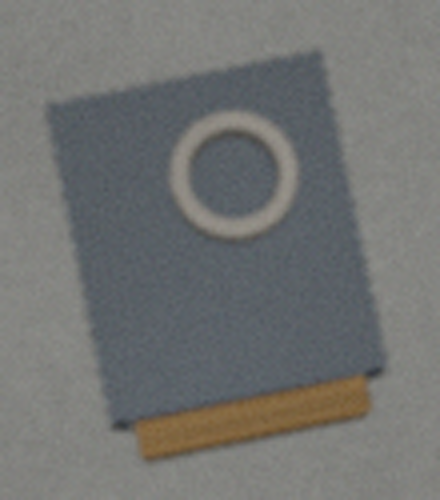

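View pics/z_s_200.png

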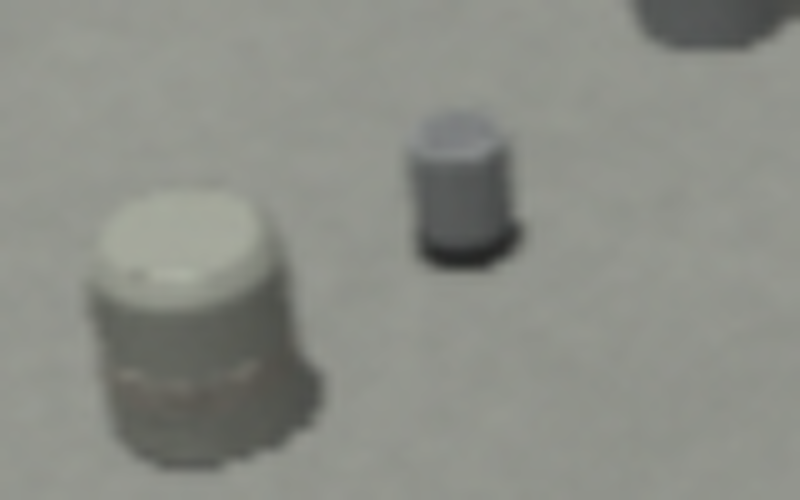

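View pics/z_t_175.png

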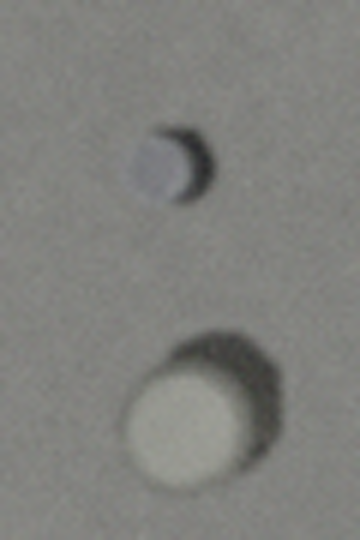

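Run:
```python
from h import *
s=cam("side");t=cam("top")
print("relay top",tri([(s,246,173.2),(t,202,218)]))
# relay blob refine
C=np.array([[267,106],[336,93],[351.5,173],[283,186]])
P=np.array([onz(t,*c,.08) for c in C]); print(P, P.mean(0))
print(np.linalg.norm(P[0]-P[1]),np.linalg.norm(P[1]-P[2]))
for a,b in((3,0),(2,1)): v=P[b]-P[a]; print("yaw",np.degrees(np.arctan2(v[1],v[0])))
for a,b in((0,1),(3,2)): v=P[a]-P[b]; print("yaw+90",np.degrees(np.arctan2(v[1],v[0])))
# wood top front corners
print("L",tri([(s,311,193.5),(t,291.5,195)]),onz(t,291.5,195,.07),onz(s,311,193.5,.07))
print("R",tri([(s,355.7,213.5),(t,347.5,183.5)]),onz(t,347.5,183.5,.07),onz(s,355.7,213.5,.07))
```

```text
relay top (array([0.53631288, 0.29522174, 0.04523391]), np.float64(0.0004662212950022488))
[[ 0.83487391  0.11454939  0.08      ]
 [ 0.87014696 -0.07118008  0.08      ]
 [ 0.65297794 -0.11008624  0.08      ]
 [ 0.6195477   0.07272028  0.08      ]] [0.74438663 0.00150084 0.08      ]
0.18904926506225858 0.2206265431102626
yaw 10.99331682067845
yaw 10.156876285059408
yaw+90 100.75333607686731
yaw+90 100.36329728579965
L (array([0.59625609, 0.05051368, 0.06966698]), np.float64(0.0006052253273100426)) [0.59592222 0.05078504 0.07      ] [0.59627758 0.04990082 0.07      ]
R (array([ 0.62675938, -0.10107921,  0.06856388]), np.float64(0.0018722504167500635)) [ 0.62568763 -0.10000783  0.07      ] [ 0.62652128 -0.10299647  0.07      ]
```

```bash
cat >> h.py <<'E'
from scipy.spatial.transform import Rotation as Ro
def rot(): 
    q=ctrl.state()["ee_rot"]; return Ro.from_quat(q[[1,2,3,0]])
def down(yawdeg):
    a=np.radians(yawdeg); x=[np.cos(a),np.sin(a),0]; z=[0,0,-1]; return Ro.from_matrix(np.column_stack([x,np.cross(z,x),z]))
def plan(P,yaw,nturn=1):
    """P target TCP; total shift in current tool frame after turning; rotation vector"""
    st=ctrl.state(); r=rot(); dr=(r.inv()*down(yaw)).as_rotvec()
    d=np.array(P)-st["position"]
    print("turn rotvec",dr.round(4),"per row",(dr/nturn).round(4)); print("shift mm, current tool axes",(r.inv().apply(d)*1000).round(1),"after turn",(down(yaw).inv().apply(d)*1000).round(1))
E
python3 - <<'E'
from h import *
plan([.562,-.033,.245],190.6,3)
plan([.562,-.033,.045],190.6,3)
E
```

```text
turn rotvec [-3.000e-04 -1.000e-04 -4.658e-01] per row [-1.000e-04 -0.000e+00 -1.553e-01]
shift mm, current tool axes [-5.491e+02 -5.009e+02  3.000e-01] after turn [-2.657e+02 -6.942e+02  2.000e-01]
turn rotvec [-3.000e-04 -1.000e-04 -4.658e-01] per row [-1.000e-04 -0.000e+00 -1.553e-01]
shift mm, current tool axes [-549.1 -500.8  200.3] after turn [-265.7 -694.2  200.2]
```

Emit:
move_arm --pt "0 0 0 0 0 -0.155 0" --pt "0 0 0 0 0 -0.155 0" --pt "0 0 0 0 0 -0.155 0" --pt "-19 -50 0 0 0 0 0" --pt "-19 -50 0 0 0 0 0" --pt "-19 -50 0 0 0 0 0" --pt "-19 -50 0 0 0 0 0" --pt "-19 -50 0 0 0 0 0"

```text
t: 1.4
position: [0.3133, 0.3706, 0.2455]
ee_rot: [0.0, -0.092, 0.996, 0.0]
wrist_force: [1.5, 0.6, -0.1]
gripper_width: -0.0003
```

Emit:
move_arm --pt "-19 -50 0 0 0 0 0" --pt "-19 -50 0 0 0 0 0" --pt "-19 -50 0 0 0 0 0" --pt "-19 -50 0 0 0 0 0" --pt "-19 -50 0 0 0 0 0" --pt "-19 -50 0 0 0 0 0" --pt "-19 -50 0 0 0 0 0" --pt "-19 -50 0 0 0 0 0"

```text
t: 2.4
position: [0.5359, 0.0052, 0.2455]
ee_rot: [0.0, -0.092, 0.996, 0.0]
wrist_force: [1.3, 0.7, 0.4]
gripper_width: 0.0001
```

Run:
```python
from h import *
plan([.562,-.033,.045],190.6)
```

```text
turn rotvec [ 0.      0.0007 -0.0007] per row [ 0.      0.0007 -0.0007]
shift mm, current tool axes [-18.5 -42.4 200.6] after turn [-18.6 -42.4 200.5]
```

Emit:
move_arm --pt "-18 -42 0 0 0 0 0" --pt "0 0 50 0 0 0 0" --pt "0 0 50 0 0 0 0" --pt "0 0 50 0 0 0 0" --pt "0 0 30 0 0 0 0" --pt "0 0 20 0 0 0 0" --pt "0 0 0 0 0 0 0"

```text
t: 3.28
position: [0.5595, -0.0312, 0.044]
ee_rot: [-0.001, -0.092, 0.996, 0.0]
wrist_force: [-0.3, 0.1, 0.4]
gripper_width: -0.0001
```

Run:
```python
from h import *
s=cam("side","s1.png");cam("wrist","w1.png")
a=s["color"][130:250,290:430,::-1]; cv2.imwrite("pics/s1z.png",cv2.resize(a,None,fx=5,fy=5,interpolation=cv2.INTER_CUBIC))
print(ctrl.state()["position"],ctrl.state()["wrist_force"])
```

```text
[ 0.5608821  -0.03123036  0.04584104] [ 0.20934573 -0.53015047  0.48438419]
```

View pics/s1z.png

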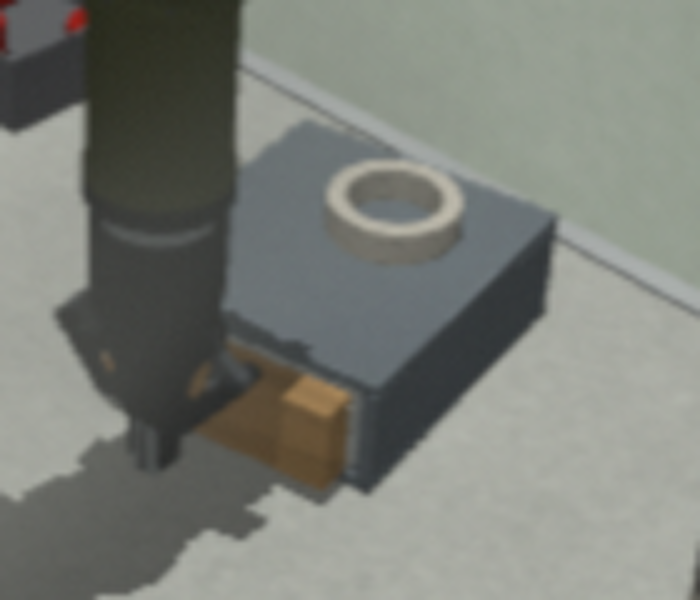

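View pics/w1.png

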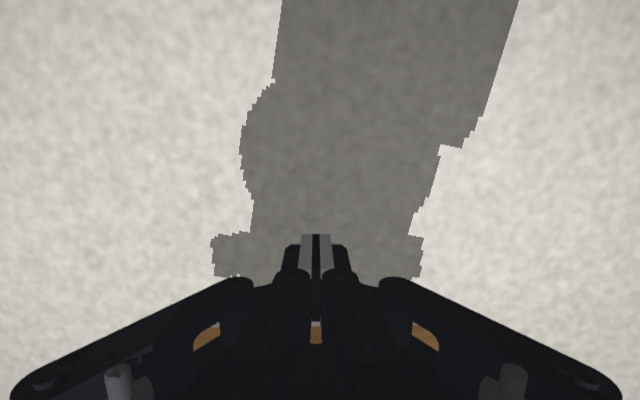

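Emit:
move_arm --pt "-10 0 -10 0 0 0 0" --pt "-10 0 0 0 0 0 0" --pt "-8 0 0 0 0 0 0" --pt "-4 0 0 0 0 0 0" --pt "0 0 0 0 0 0 0" --pt "0 0 0 0 0 0 0"

```text
t: 4.12
position: [0.5915, -0.0255, 0.055]
ee_rot: [-0.0, -0.092, 0.996, -0.0]
wrist_force: [0.5, -0.1, 0.2]
gripper_width: -0.0001
```

Emit:
move_arm --pt "-1 0 0 0 0 0 0" --pt "-1 0 0 0 0 0 0"

```text
t: 4.38
position: [0.5938, -0.0251, 0.0553]
ee_rot: [-0.0, -0.092, 0.996, -0.0]
wrist_force: [-0.4, 0.2, 0.2]
gripper_width: 0.0001
```

Emit:
move_arm --pt "-1 0 0 0 0 0 0" --pt "-1 0 0 0 0 0 0"

```text
t: 4.62
position: [0.5959, -0.0246, 0.0553]
ee_rot: [-0.0, -0.092, 0.996, -0.0]
wrist_force: [-0.1, -0.1, -0.2]
gripper_width: -0.0001
```

Emit:
move_arm --pt "-1 0 0 0 0 0 0" --pt "-1 0 0 0 0 0 0"

```text
t: 4.88
position: [0.5979, -0.0243, 0.0553]
ee_rot: [-0.0, -0.092, 0.996, -0.0]
wrist_force: [0.7, 0.1, 0.4]
gripper_width: 0.0002
```

Emit:
move_arm --pt "-1 0 0 0 0 0 0" --pt "-1 0 0 0 0 0 0"

```text
t: 5.12
position: [0.5998, -0.0239, 0.0553]
ee_rot: [-0.0, -0.092, 0.996, -0.0]
wrist_force: [0.4, -1.2, -0.6]
gripper_width: -0.0002
```

Emit:
move_arm --pt "-1 0 0 0 0 0 0"

```text
t: 5.25
position: [0.6008, -0.0237, 0.0553]
ee_rot: [-0.0, -0.092, 0.996, -0.0]
wrist_force: [-0.6, -1.1, 0.2]
gripper_width: 0.0001
```

Emit:
move_arm --pt "-1 0 0 0 0 0 0"

```text
t: 5.38
position: [0.6018, -0.0235, 0.0553]
ee_rot: [0.0, -0.092, 0.996, 0.0]
wrist_force: [-0.9, 1.0, -0.5]
gripper_width: 0.0002
```

Emit:
move_arm --pt "-1 0 0 0 0 0 0"

```text
t: 5.5
position: [0.6028, -0.0233, 0.0553]
ee_rot: [-0.0, -0.092, 0.996, 0.0]
wrist_force: [0.3, 0.5, -0.1]
gripper_width: -0.0002
```

Emit:
move_arm --pt "-1 0 0 0 0 0 0"

```text
t: 5.62
position: [0.6032, -0.0233, 0.0552]
ee_rot: [-0.001, -0.092, 0.996, -0.0]
wrist_force: [-3.0, -0.3, 2.8]
gripper_width: 0.0
```

Emit:
move_arm --pt "-1 0 0 0 0 0 0"

```text
t: 5.75
position: [0.6036, -0.0232, 0.0552]
ee_rot: [-0.001, -0.092, 0.996, -0.0]
wrist_force: [-5.1, -0.4, 4.4]
gripper_width: -0.0004
```

Emit:
move_arm --pt "-1 0 0 0 0 0 0"

```text
t: 5.88
position: [0.6047, -0.023, 0.0552]
ee_rot: [-0.001, -0.092, 0.996, -0.0]
wrist_force: [-4.3, -0.2, 4.4]
gripper_width: 0.0001
```

Emit:
move_arm --pt "-1 0 0 0 0 0 0"

```text
t: 6.0
position: [0.6057, -0.0228, 0.0552]
ee_rot: [-0.001, -0.092, 0.996, -0.0]
wrist_force: [-5.2, 0.3, 3.0]
gripper_width: 0.0002
```

Emit:
move_arm --pt "-1 0 0 0 0 0 0"

```text
t: 6.12
position: [0.6066, -0.0226, 0.0552]
ee_rot: [-0.001, -0.092, 0.996, -0.0]
wrist_force: [-4.9, -0.4, 5.0]
gripper_width: -0.0002
```

Emit:
move_arm --pt "-1 0 0 0 0 0 0"

```text
t: 6.25
position: [0.6077, -0.0224, 0.0552]
ee_rot: [-0.001, -0.092, 0.996, -0.0]
wrist_force: [-5.0, -1.0, 3.6]
gripper_width: -0.0001
```

Emit:
move_arm --pt "-0.5 0 0 0 0 0 0"

```text
t: 6.38
position: [0.6082, -0.0223, 0.0552]
ee_rot: [-0.001, -0.092, 0.996, -0.0]
wrist_force: [-5.1, -0.4, 3.2]
gripper_width: -0.0002
```

Emit:
move_arm --pt "-0.5 0 0 0 0 0 0"

```text
t: 6.5
position: [0.6086, -0.0222, 0.0552]
ee_rot: [-0.001, -0.092, 0.996, -0.0]
wrist_force: [-4.2, -1.4, 4.3]
gripper_width: 0.0002
```

Emit:
move_arm --pt "-0.5 0 0 0 0 0 0"

```text
t: 6.62
position: [0.6091, -0.0221, 0.0552]
ee_rot: [-0.001, -0.092, 0.996, -0.0]
wrist_force: [-5.3, 0.3, 4.7]
gripper_width: 0.0003
```

Emit:
move_arm --pt "-0.5 0 0 0 0 0 0"

```text
t: 6.75
position: [0.6096, -0.022, 0.0552]
ee_rot: [-0.001, -0.092, 0.996, -0.0]
wrist_force: [-5.9, -0.5, 4.6]
gripper_width: -0.0004
```

Emit:
move_arm --pt "-0.5 0 0 0 0 0 0"

```text
t: 6.88
position: [0.6101, -0.0219, 0.0552]
ee_rot: [-0.001, -0.092, 0.996, -0.0]
wrist_force: [-5.1, -1.0, 4.2]
gripper_width: -0.0004
```

Emit:
move_arm --pt "-0.5 0 0 0 0 0 0"

```text
t: 7.0
position: [0.6106, -0.0218, 0.0552]
ee_rot: [-0.001, -0.092, 0.996, -0.0]
wrist_force: [-4.8, -1.1, 3.6]
gripper_width: -0.0
```

Emit:
move_arm --pt "-0.5 0 0 0 0 0 0"

```text
t: 7.12
position: [0.611, -0.0218, 0.0552]
ee_rot: [-0.001, -0.092, 0.996, -0.0]
wrist_force: [-5.1, 0.1, 4.5]
gripper_width: 0.0001
```

Emit:
move_arm --pt "-0.5 0 0 0 0 0 0"

```text
t: 7.25
position: [0.6115, -0.0217, 0.0552]
ee_rot: [-0.001, -0.092, 0.996, -0.0]
wrist_force: [-4.4, 0.2, 3.7]
gripper_width: 0.0
```

Emit:
move_arm --pt "-0.5 0 0 0 0 0 0"

```text
t: 7.38
position: [0.612, -0.0215, 0.0552]
ee_rot: [-0.001, -0.092, 0.996, -0.0]
wrist_force: [-4.6, -0.3, 3.7]
gripper_width: -0.0003
```

Emit:
move_arm --pt "-0.5 0 0 0 0 0 0"

```text
t: 7.5
position: [0.6125, -0.0215, 0.0552]
ee_rot: [-0.001, -0.092, 0.996, -0.0]
wrist_force: [-5.9, -0.1, 4.0]
gripper_width: -0.0001
```

Emit:
move_arm --pt "-0.5 0 0 0 0 0 0"

```text
t: 7.62
position: [0.613, -0.0213, 0.0552]
ee_rot: [-0.001, -0.092, 0.996, -0.0]
wrist_force: [-5.8, 0.3, 5.0]
gripper_width: -0.0001
```

Emit:
move_arm --pt "-0.5 0 0 0 0 0 0"

```text
t: 7.75
position: [0.6134, -0.0213, 0.0552]
ee_rot: [-0.001, -0.092, 0.996, -0.0]
wrist_force: [-6.1, -0.4, 4.8]
gripper_width: 0.0
```

Emit:
move_arm --pt "-0.5 0 0 0 0 0 0"

```text
t: 7.88
position: [0.6139, -0.0212, 0.0552]
ee_rot: [-0.001, -0.092, 0.996, -0.0]
wrist_force: [-5.6, -0.3, 4.2]
gripper_width: 0.0001
```

Emit:
move_arm --pt "-0.5 0 0 0 0 0 0"

```text
t: 8.0
position: [0.6144, -0.0211, 0.0552]
ee_rot: [-0.001, -0.092, 0.996, -0.0]
wrist_force: [-5.3, -0.3, 4.7]
gripper_width: -0.0001
```

Emit:
move_arm --pt "-0.5 0 0 0 0 0 0"

```text
t: 8.12
position: [0.6149, -0.021, 0.0552]
ee_rot: [-0.001, -0.092, 0.996, -0.0]
wrist_force: [-5.4, -0.3, 3.8]
gripper_width: -0.0002
```

Emit:
move_arm --pt "-0.5 0 0 0 0 0 0"

```text
t: 8.25
position: [0.6153, -0.0209, 0.0552]
ee_rot: [-0.001, -0.092, 0.996, -0.0]
wrist_force: [-6.2, -0.7, 3.9]
gripper_width: -0.0003
```

Emit:
move_arm --pt "-0.5 0 0 0 0 0 0"

```text
t: 8.38
position: [0.6159, -0.0208, 0.0552]
ee_rot: [-0.001, -0.092, 0.996, -0.0]
wrist_force: [-5.3, 1.1, 4.7]
gripper_width: 0.0001
```

Emit:
move_arm --pt "-0.5 0 0 0 0 0 0"

```text
t: 8.5
position: [0.616, -0.0208, 0.0552]
ee_rot: [-0.001, -0.092, 0.996, -0.0]
wrist_force: [-8.0, -0.6, 5.1]
gripper_width: -0.0004
```

Emit:
move_arm --pt "-0.5 0 0 0 0 0 0"

```text
t: 8.62
position: [0.6161, -0.0208, 0.0552]
ee_rot: [-0.002, -0.092, 0.996, -0.0]
wrist_force: [-8.8, -0.0, 6.5]
gripper_width: 0.0
```

Emit:
move_arm --pt "-0.4 0 0 0 0 0 0"

```text
t: 8.75
position: [0.6162, -0.0208, 0.0552]
ee_rot: [-0.002, -0.092, 0.996, -0.0]
wrist_force: [-9.9, -0.5, 7.6]
gripper_width: 0.0
```

Emit:
move_arm --pt "30 0 0 0 0 0 0" --pt "40 0 -20 0 0 0 0" --pt "40 0 -40 0 0 0 0" --pt "30 0 -50 0 0 0 0" --pt "0 0 -30 0 0 0 0" --pt "0 0 0 0 0 0 0" --pt "0 0 0 0 0 0 0" --pt "0 0 0 0 0 0 0"

```text
t: 9.75
position: [0.4804, -0.046, 0.1941]
ee_rot: [-0.001, -0.092, 0.996, 0.0]
wrist_force: [-0.6, -0.0, -0.7]
gripper_width: -0.0001
```

Run:
```python
from h import *
cam("top","t2.png")
```

```text
(no output)
```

View pics/t2.png

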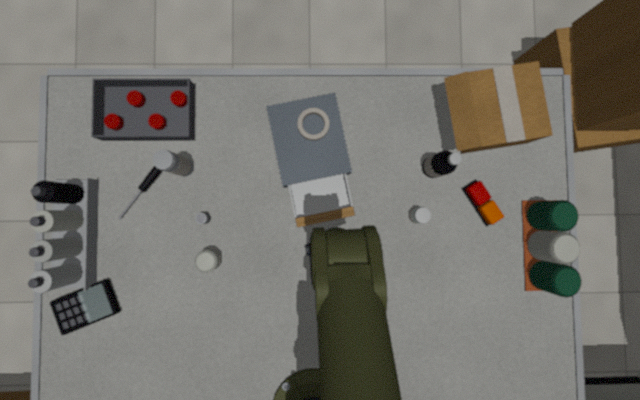

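Run:
```python
from h import *
plan([.536,.295,.2],190.6)
```

```text
turn rotvec [ 0.0006 -0.002  -0.0006] per row [ 0.0006 -0.002  -0.0006]
shift mm, current tool axes [-117.1  325.    -5.9] after turn [-117.3  324.9   -5.9]
```

Emit:
move_arm --pt "-17 45 0 0 0 0 65" --pt "-17 47 0 0 0 0 65" --pt "-17 47 0 0 0 0 65" --pt "-17 47 0 0 0 0 65" --pt "-17 47 0 0 0 0 65" --pt "-17 47 0 0 0 0 65" --pt "-15 45 -6 0 0 0 65" --pt "0 0 0 0 0 0 65"

```text
t: 10.8
position: [0.5351, 0.3001, 0.2001]
ee_rot: [-0.001, -0.095, 0.995, 0.001]
wrist_force: [-0.2, -1.3, 0.1]
gripper_width: 0.0651
```

Run:
```python
from h import *
w=cam("wrist","w3.png"); t=cam("top","t3.png"); print(ctrl.state()["position"],proj(w,[.5363,.2952,.044]),proj(w,[.5363,.2952,0]))
```

```text
[0.53582821 0.29472773 0.19995119] [307.00476328 185.31228249] [307.90721541 175.50431471]
```

View pics/w3.png

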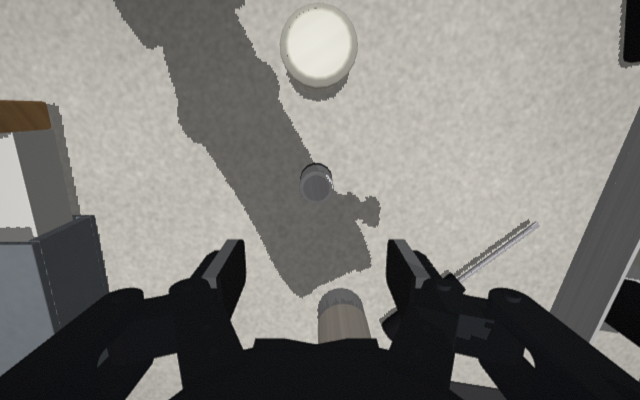

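View pics/t3.png

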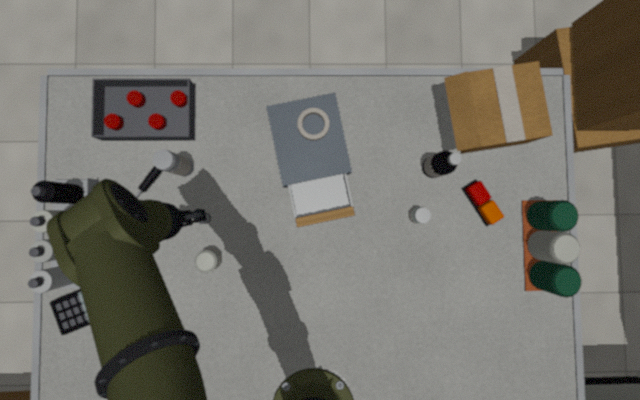

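Run:
```python
from h import *
w=cam("wrist"); s=cam("side")
a=w["color"][140:230,260:380,::-1]; cv2.imwrite("pics/w3z.png",cv2.resize(a,None,fx=6,fy=6,interpolation=cv2.INTER_CUBIC))
a=cv2.imread("pics/top0.png")[200:235,180:230]; cv2.imwrite("pics/t0z.png",cv2.resize(a,None,fx=14,fy=14,interpolation=cv2.INTER_CUBIC))
print(proj(w,ctrl.state()["position"]))
print("spray base",onz(s,270,161))
```

```text
[307.04021769 268.2155774 ]
spray base [0.68002153 0.35853245 0.        ]
```

View pics/w3z.png

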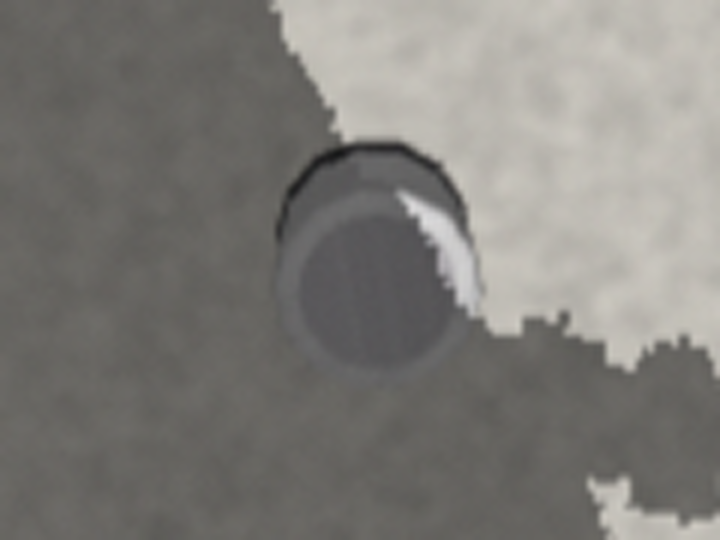

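View pics/t0z.png

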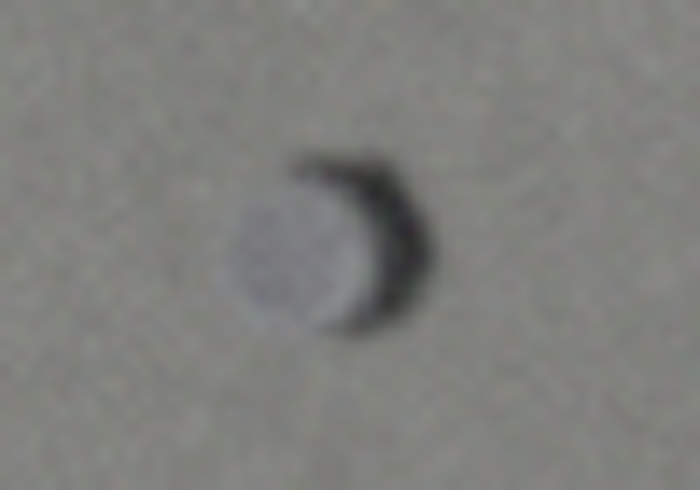

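Run:
```python
from h import *
w=cam("wrist","w4.png"); s=cam("side");t=cam("top")
st=ctrl.state(); print(st["position"],proj(w,st["position"]))
a=w["color"][140:230,260:380,::-1]; cv2.imwrite("pics/w4z.png",cv2.resize(a,None,fx=6,fy=6,interpolation=cv2.INTER_CUBIC))
L=[(s,246,173.2),(t,201.4,218.2),(w,323.3,187.5)]
print(tri(L),tri(L[:2]),tri([L[0],L[2]]),tri(L[1:]))
print("wrist on z .044",onz(w,323.3,187.5,.044)); print("wrist centre ref",onz(w,315.5,268,.2),onz(w,315.5,200,.044))
```

```text
[0.53649437 0.29332633 0.20117212] [311.25566165 268.45382853]
(array([0.53734624, 0.29993491, 0.04170887]), np.float64(0.00400695152702542)) (array([0.53631686, 0.29651225, 0.04468451]), np.float64(0.0005292211507047659)) (array([0.53899199, 0.30224142, 0.04005465]), np.float64(0.0016940235414850322)) (array([0.53741772, 0.30128297, 0.03519503]), np.float64(0.003314947295881882))
wrist on z .044 [0.53694738 0.30245861 0.044     ]
wrist centre ref [0.53655285 0.29521337 0.2       ] [0.54981013 0.29764415 0.044     ]
```

View pics/w4z.png

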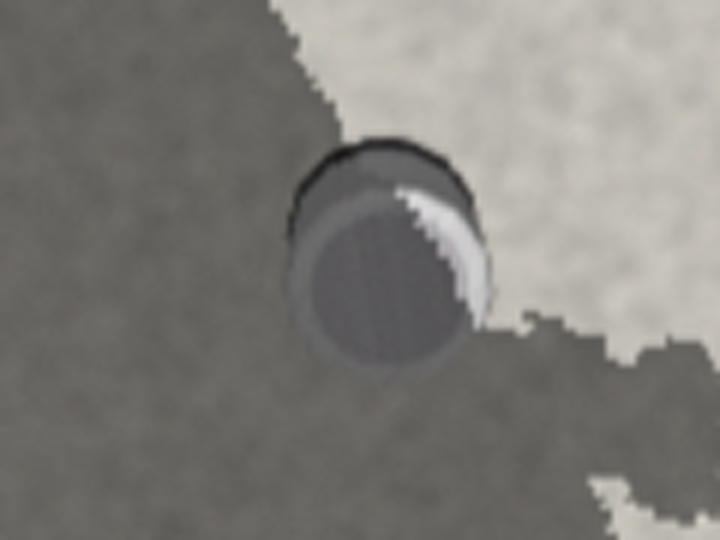

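Emit:
move_arm --pt "-1.5 7 40 0 0 0 65" --pt "0 0 40 0 0 0 65" --pt "0 0 20 0 0 0 65" --pt "0 0 0 0 0 0 65" --pt "0 0 0 0 0 0 65"

```text
t: 11.78
position: [0.5371, 0.3019, 0.1024]
ee_rot: [0.001, -0.092, 0.996, 0.0]
wrist_force: [0.7, -0.4, 0.6]
gripper_width: 0.0653
```

Run:
```python
from h import *
w=cam("wrist","w5.png"); s=cam("side","s5.png")
st=ctrl.state(); print(st["position"],proj(w,st["position"]))
```

```text
[0.53722757 0.30216375 0.10267479] [311.43655408 267.89763741]
```

View pics/w5.png

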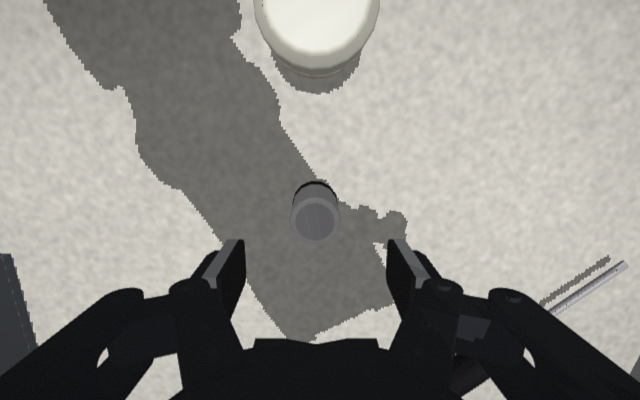

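View pics/s5.png

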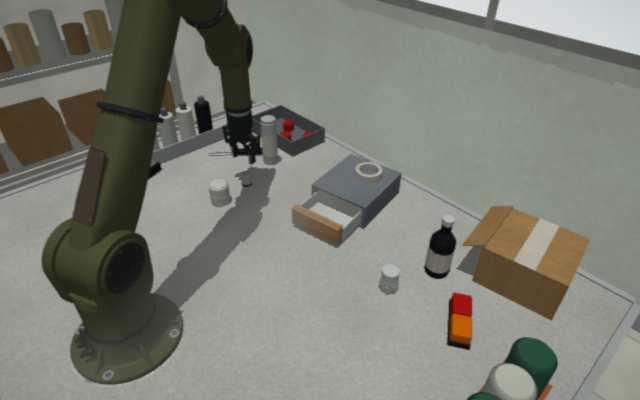

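Run:
```python
from h import *
w=cam("wrist"); p=ctrl.state()["position"]
print(p,proj(w,[p[0],p[1],.044]),onz(w,315,221,.044))
```

```text
[0.53714236 0.30217624 0.10259132] [312.01021243 221.25020434] [0.53665049 0.30394525 0.044     ]
```

Emit:
move_arm --pt "0 0 35 0 0 0 65" --pt "0 0 29 0 0 0 65" --pt "0 0 14 0 0 0 65" --pt "0 0 0 0 0 0 65" --pt "0 0 0 0 0 0 65" --pt "0 0 0 0 0 0 20" --pt "0 0 0 0 0 0 20" --pt "0 0 0 0 0 0 20"

```text
t: 12.92
position: [0.5369, 0.3022, 0.0243]
ee_rot: [0.001, -0.092, 0.996, 0.0]
wrist_force: [-1.1, -1.0, 6.1]
gripper_width: 0.0307
```

Emit:
move_arm --pt "0 0 0 0 0 0 20" --pt "0 0 0 0 0 0 20"

```text
t: 13.18
position: [0.5369, 0.3022, 0.0243]
ee_rot: [0.001, -0.092, 0.996, 0.0]
wrist_force: [-0.4, -1.4, 5.8]
gripper_width: 0.0305
```

Emit:
move_arm --pt "0 0 -10 0 0 0 20" --pt "0 0 -30 0 0 0 20" --pt "0 0 -40 0 0 0 20" --pt "0 0 -40 0 0 0 20" --pt "0 0 -20 0 0 0 20" --pt "0 0 0 0 0 0 20"

```text
t: 13.92
position: [0.5372, 0.3024, 0.1653]
ee_rot: [0.002, -0.092, 0.996, 0.001]
wrist_force: [-0.6, -0.6, -0.5]
gripper_width: 0.0307
```

Run:
```python
from h import *
w=cam("wrist","w6.png"); s=cam("side","s6.png"); t=cam("top")
print(ctrl.state()["position"],ctrl.state()["gripper_width"],ctrl.state()["wrist_force"])
a=t["color"][150:240,260:380,::-1]; cv2.imwrite("pics/t6z.png",cv2.resize(a,None,fx=6,fy=6,interpolation=cv2.INTER_CUBIC))
a=s["color"][150:250,280:400,::-1]; cv2.imwrite("pics/s6z.png",cv2.resize(a,None,fx=6,fy=6,interpolation=cv2.INTER_CUBIC))
```

```text
[0.53581628 0.30152304 0.1622188 ] 0.03088698695315316 [-0.76384348 -0.19311175 -0.92296037]
```

View pics/w6.png

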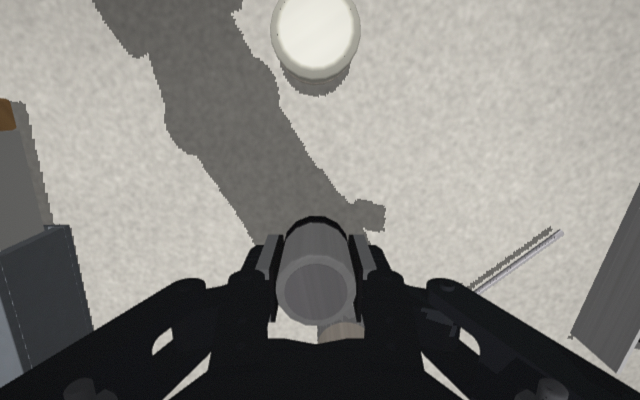

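View pics/t6z.png

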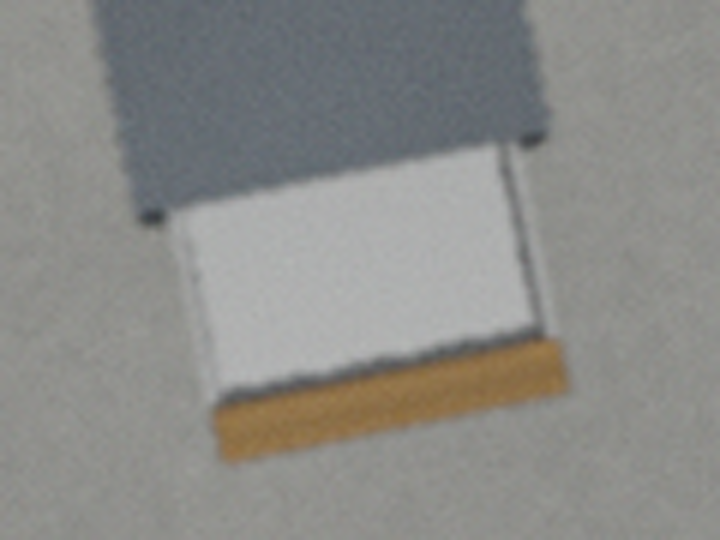

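View pics/s6z.png

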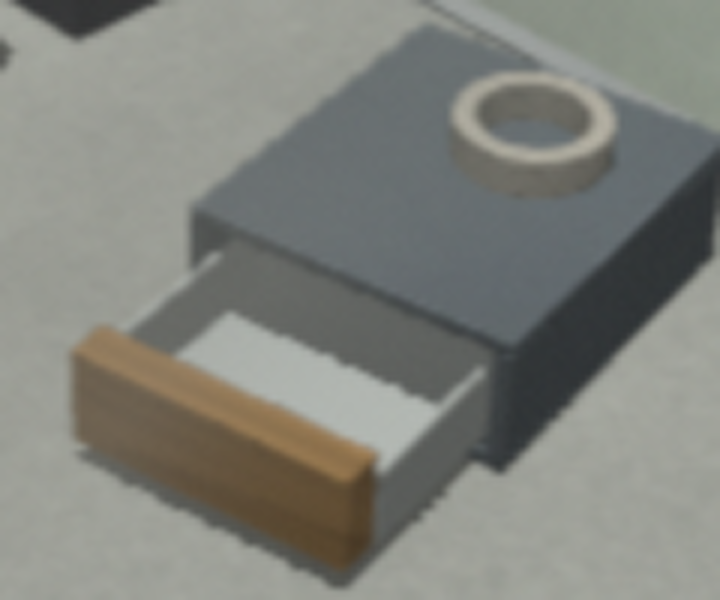

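Run:
```python
from h import *
t=cam("top"); s=cam("side")
FL=onz(t,297.5,227,.07);FR=onz(t,354.7,215,.07);BL=onz(t,295.8,217.5,.07);BR=onz(t,353,206.3,.07)
print(FL,FR,BL,BR)
v=FL-FR; print("yaw",np.degrees(np.arctan2(v[1],v[0]))-90,np.linalg.norm(v))
v=BL-BR; print("yaw",np.degrees(np.arctan2(v[1],v[0]))-90,np.linalg.norm(v))
print("triang front top L,R",tri([(t,297.5,227),(s,280+72/6,150+352/6)]),tri([(t,354.7,215),(s,280+350/6,150+480/6)]))
c=np.array([np.cos(np.radians(10.6)),np.sin(np.radians(10.6)),0])
M=(BL+BR)/2; print("inner mid",M,"front mid",(FL+FR)/2, (M-(FL+FR)/2)@c)
P=M+.042*c; P[2]=.16; print("P",P); plan(P,190.6)
cc=np.array([.744,.0015,0]);print("expected P from cabinet",cc+c*(-.226+.018+.042))
```

```text
[0.51032098 0.03529117 0.07      ] [ 0.54078255 -0.11823017  0.07      ] [0.53565981 0.03966117 0.07      ] [ 0.56415944 -0.11398895  0.07      ]
yaw 11.222815390158885 0.1565142395471976
yaw 10.508027502461957 0.15627088450219315
triang front top L,R (array([0.51030661, 0.03530037, 0.06761807]), np.float64(0.00013352399766886303)) (array([ 0.54123291, -0.11871251,  0.0695515 ]), np.float64(0.000879474212014001))
inner mid [ 0.54990963 -0.03716389  0.07      ] front mid [ 0.52555177 -0.0414695   0.07      ] 0.024734224895368133
P [ 0.59119291 -0.02943793  0.16      ]
turn rotvec [-0.0008 -0.0023 -0.0007] per row [-0.0008 -0.0023 -0.0007]
shift mm, current tool axes [   6.2 -335.6    2.2] after turn [   6.4 -335.6    1.9]
expected P from cabinet [ 0.58083273 -0.02903592  0.        ]
```

Emit:
move_arm --pt "1 -30 0 0 0 0 20" --pt "1 -45 0 0 0 0 20" --pt "1 -50 0 0 0 0 20" --pt "1 -50 0 0 0 0 20" --pt "1 -50 0 0 0 0 20" --pt "2 -50 0 0 0 0 20" --pt "1 -40 0 0 0 0 20" --pt "1 -20 0 0 0 0 20"

```text
t: 15.18
position: [0.5887, -0.0318, 0.1623]
ee_rot: [-0.001, -0.09, 0.996, -0.0]
wrist_force: [-0.1, 0.5, -1.0]
gripper_width: 0.0304
```

Emit:
move_arm --pt "0 0 0 0 0 0 20" --pt "0 0 0 0 0 0 20"

```text
t: 15.42
position: [0.5887, -0.0265, 0.1631]
ee_rot: [-0.0, -0.093, 0.996, 0.001]
wrist_force: [1.0, 0.2, -0.4]
gripper_width: 0.0308
```

Run:
```python
from h import *
w=cam("wrist","w7.png"); s=cam("side","s7.png")
print(ctrl.state()["gripper_width"],ctrl.state()["wrist_force"]); plan([.588,-.030,.045],190.6)
```

```text
0.030112615665708827 [ 0.38670189 -0.09938298 -0.54219063]
turn rotvec [0.0011 0.0001 0.0024] per row [0.0011 0.0001 0.0024]
shift mm, current tool axes [  1.5  -3.4 118.3] after turn [  1.5  -3.2 118.3]
```

View pics/w7.png

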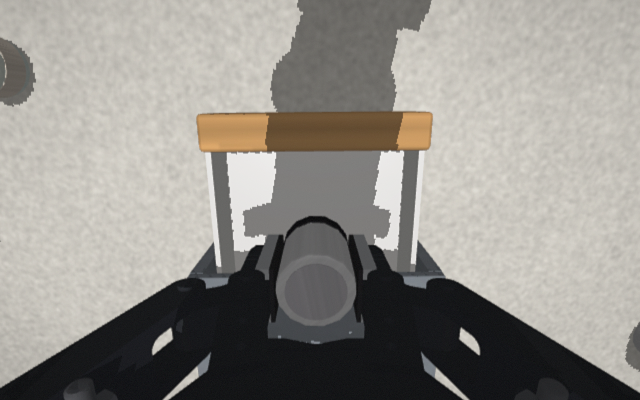

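View pics/s7.png

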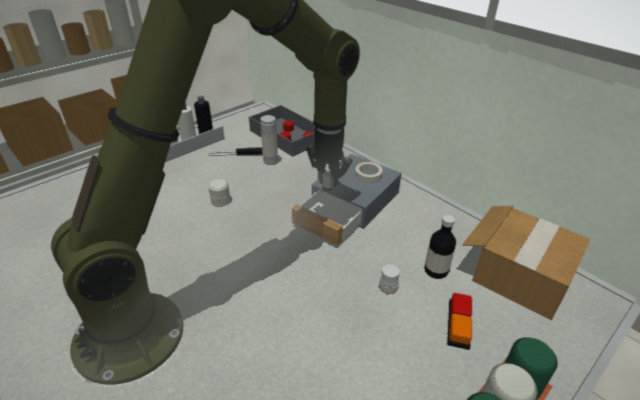

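Run:
```python
from h import *
w=cam("wrist"); p=ctrl.state()["position"]; c=np.array([np.cos(np.radians(10.6)),np.sin(np.radians(10.6)),0])
for n,u,v,z in(("woodin",315,151,.07),("carc",225,273,.08),("carcR",405,273,.08),("wallL",218,200,.056),("wallR",413,200,.056)):
    q=onz(w,u,v,z)-p; print(n,q@c, q@[-c[1],c[0],0])
```

```text
woodin -0.03861010877233518 0.0021773231709463045
carc 0.04846083972345028 -0.06288092150911882
carcR 0.04837425931949234 0.06761273077465595
wallL 0.0003475194521808897 -0.07113205817731959
wallR 0.00014763464937457376 0.07652598063244137
```

Emit:
move_arm --pt "0 0 25 0 0 0 20" --pt "0 0 30 0 0 0 20" --pt "0 0 30 0 0 0 20" --pt "0 0 20 0 0 0 20" --pt "0 0 8 0 0 0 20" --pt "0 0 0 0 0 0 20" --pt "0 0 0 0 0 0 20"

```text
t: 16.45
position: [0.5896, -0.0288, 0.0512]
ee_rot: [0.001, -0.092, 0.996, -0.0]
wrist_force: [-0.2, -0.6, 0.0]
gripper_width: 0.0308
```

Emit:
move_arm --pt "0 0 2 0 0 0 20" --pt "0 0 2 0 0 0 20"

```text
t: 16.7
position: [0.5892, -0.0291, 0.0467]
ee_rot: [0.0, -0.092, 0.996, -0.0]
wrist_force: [0.2, 0.5, -0.5]
gripper_width: 0.0305
```

Emit:
move_arm --pt "0 0 1.5 0 0 0 20" --pt "0 0 0 0 0 0 20"

```text
t: 16.95
position: [0.5888, -0.0291, 0.0447]
ee_rot: [-0.0, -0.092, 0.996, -0.0]
wrist_force: [-0.4, 0.1, 0.8]
gripper_width: 0.0301
```

Emit:
move_arm --pt "0 0 1.5 0 0 0 20" --pt "0 0 0 0 0 0 20"

```text
t: 17.2
position: [0.5889, -0.029, 0.0432]
ee_rot: [-0.0, -0.092, 0.996, -0.0]
wrist_force: [0.3, -0.7, -0.5]
gripper_width: 0.0304
```

Emit:
move_arm --pt "0 0 1 0 0 0 20" --pt "0 0 0 0 0 0 20"

```text
t: 17.45
position: [0.5889, -0.029, 0.0422]
ee_rot: [-0.0, -0.092, 0.996, 0.0]
wrist_force: [0.1, 0.1, -0.3]
gripper_width: 0.0306
```

Emit:
move_arm --pt "0 0 1 0 0 0 20" --pt "0 0 0 0 0 0 20"

```text
t: 17.7
position: [0.5889, -0.029, 0.0412]
ee_rot: [-0.0, -0.092, 0.996, -0.0]
wrist_force: [0.7, 0.4, -0.6]
gripper_width: 0.0305
```

Emit:
move_arm --pt "0 0 0.7 0 0 0 20" --pt "0 0 0 0 0 0 20"

```text
t: 17.95
position: [0.5889, -0.029, 0.0405]
ee_rot: [-0.0, -0.092, 0.996, -0.0]
wrist_force: [0.3, 0.7, -0.3]
gripper_width: 0.031
```

Emit:
move_arm --pt "0 0 0.7 0 0 0 20" --pt "0 0 0 0 0 0 20"

```text
t: 18.2
position: [0.5891, -0.029, 0.0403]
ee_rot: [0.0, -0.092, 0.996, -0.0]
wrist_force: [-0.4, -0.3, 4.0]
gripper_width: 0.0311
```

Emit:
move_arm --pt "0 0 0 0 0 0 36" --pt "0 0 0 0 0 0 42" --pt "0 0 0 0 0 0 50" --pt "0 0 0 0 0 0 56" --pt "0 0 0 0 0 0 56" --pt "0 0 0 0 0 0 56"

```text
t: 18.95
position: [0.5889, -0.029, 0.0399]
ee_rot: [-0.0, -0.092, 0.996, -0.0]
wrist_force: [0.2, -0.2, 0.6]
gripper_width: 0.0559
```

Run:
```python
from h import *
w=cam("wrist","w8.png")
print(ctrl.state()["gripper_width"],ctrl.state()["wrist_force"],ctrl.state()["position"])
```

```text
0.05602915485566856 [0.08192597 0.36262597 0.08858412] [ 0.58891902 -0.0290034   0.03983764]
```

View pics/w8.png

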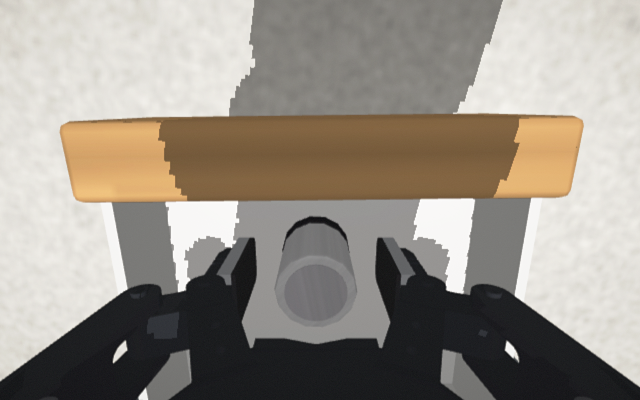

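Emit:
move_arm --pt "0 0 -8 0 0 0 56" --pt "0 0 -20 0 0 0 56" --pt "0 0 -40 0 0 0 56" --pt "0 0 -42 0 0 0 56" --pt "0 0 0 0 0 0 56" --pt "0 0 0 0 0 0 56"

```text
t: 19.75
position: [0.5886, -0.0291, 0.1499]
ee_rot: [-0.0, -0.092, 0.996, -0.0]
wrist_force: [-0.2, 0.5, 0.0]
gripper_width: 0.0556
```

Run:
```python
from h import *
w=cam("wrist","w9.png")
c=np.array([np.cos(np.radians(10.6)),np.sin(np.radians(10.6)),0])
plan(np.array([.603,-.0235,.15])-c*.145,190.6)
```

```text
turn rotvec [ 0.0001 -0.0013 -0.0008] per row [ 0.0001 -0.0013 -0.0008]
shift mm, current tool axes [129.6   2.7  -0.6] after turn [129.6   2.8  -0.7]
```

View pics/w9.png

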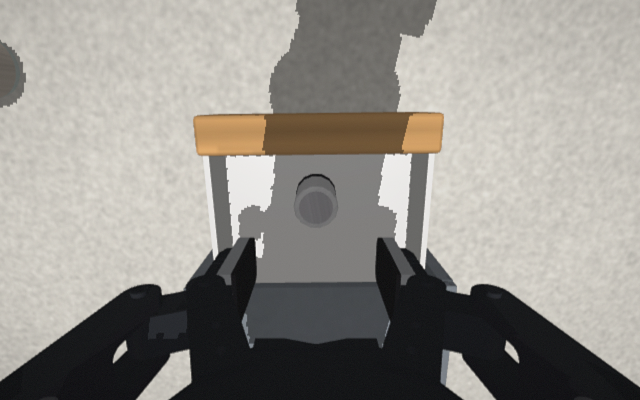

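Emit:
move_arm --pt "30 0 0 0 0 0 0" --pt "50 1 0 0 0 0 0" --pt "40 1 0 0 0 0 0" --pt "10 0 0 0 0 0 0" --pt "0 0 40 0 0 0 0" --pt "0 0 40 0 0 0 0" --pt "0 0 15 0 0 0 0" --pt "0 0 0 0 0 0 0"

```text
t: 20.8
position: [0.4603, -0.0505, 0.0533]
ee_rot: [-0.002, -0.092, 0.996, 0.0]
wrist_force: [0.4, 0.4, -0.1]
gripper_width: 0.0001
```

Run:
```python
from h import *
cam("side","s10.png"); c=np.array([np.cos(np.radians(10.6)),np.sin(np.radians(10.6)),0])
print(ctrl.state()["wrist_force"],ctrl.state()["position"],ctrl.state()["t"]); plan(np.array([.6032,-.0233,.0552])-c*.090,190.6)
```

```text
[ 1.22406445 -0.07442458 -0.00786247] [ 0.46082102 -0.05060912  0.05419961] 20.85
turn rotvec [ 0.0006 -0.0015 -0.0005] per row [ 0.0006 -0.0015 -0.0005]
shift mm, current tool axes [-55.    0.7  -1.1] after turn [-55.    0.7  -1. ]
```

View pics/s10.png

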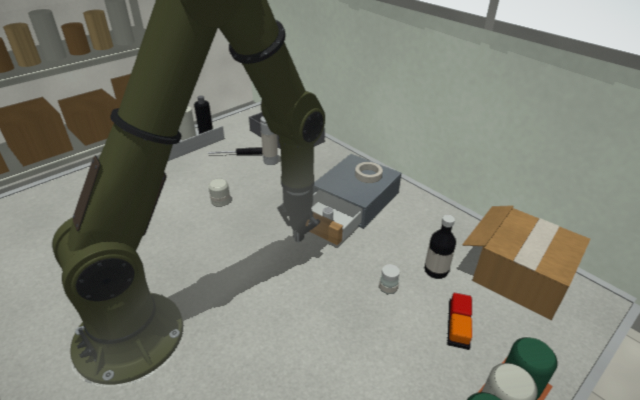

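Emit:
move_arm --pt "-12 0 -1 0 0 0 0" --pt "-15 0 0 0 0 0 0" --pt "-12 0 0 0 0 0 0" --pt "-7 0 0 0 0 0 0" --pt "-2 0 0 0 0 0 0" --pt "-2 0 0 0 0 0 0" --pt "-2 0 0 0 0 0 0" --pt "-2 0 0 0 0 0 0"

```text
t: 21.85
position: [0.5138, -0.041, 0.0559]
ee_rot: [-0.0, -0.092, 0.996, -0.0]
wrist_force: [-0.8, 0.0, 0.0]
gripper_width: 0.0
```

Emit:
move_arm --pt "-2 0 0 0 0 0 0" --pt "-2 0 0 0 0 0 0" --pt "-2 0 0 0 0 0 0" --pt "-2 0 0 0 0 0 0"

```text
t: 22.35
position: [0.5215, -0.0395, 0.0558]
ee_rot: [-0.0, -0.092, 0.996, -0.0]
wrist_force: [-3.3, -0.5, 1.6]
gripper_width: -0.0001
```

In contact, pushing gently. Now ramping up towards shut (TCP x 0.603).

Emit:
move_arm --pt "-2.5 0 0 0 0 0 0" --pt "-3 0 0 0 0 0 0" --pt "-3.5 0 0 0 0 0 0" --pt "-4 0 0 0 0 0 0" --pt "-4 0 0 0 0 0 0" --pt "-4 0 0 0 0 0 0" --pt "-4 0 0 0 0 0 0" --pt "-4 0 0 0 0 0 0"

```text
t: 23.35
position: [0.5504, -0.0339, 0.0558]
ee_rot: [-0.0, -0.092, 0.996, 0.0]
wrist_force: [-3.6, 1.6, 1.1]
gripper_width: -0.0004
```

Emit:
move_arm --pt "-4 0 0 0 0 0 0" --pt "-4 0 0 0 0 0 0" --pt "-4 0 0 0 0 0 0" --pt "-4 0 0 0 0 0 0"

```text
t: 23.85
position: [0.566, -0.0311, 0.0558]
ee_rot: [-0.0, -0.092, 0.996, 0.0]
wrist_force: [-4.4, 2.3, 1.4]
gripper_width: -0.0001
```

Emit:
move_arm --pt "-4 0 0 0 0 0 0" --pt "-4 0 0 0 0 0 0" --pt "-4 0 0 0 0 0 0" --pt "-4 0 0 0 0 0 0"

```text
t: 24.35
position: [0.5816, -0.0281, 0.0558]
ee_rot: [-0.0, -0.092, 0.996, 0.0]
wrist_force: [-6.1, 2.6, 1.7]
gripper_width: 0.0
```

Run:
```python
from h import *
cam("side","s11.png");cam("wrist","w11.png"); c=np.array([np.cos(np.radians(10.6)),np.sin(np.radians(10.6)),0])
plan(np.array([.6032,-.0233,.0552]),190.6)
```

```text
turn rotvec [ 0.0001  0.0002 -0.0006] per row [ 0.0001  0.0002 -0.0006]
shift mm, current tool axes [-21.6   0.8   0.6] after turn [-21.6   0.8   0.6]
```

View pics/s11.png

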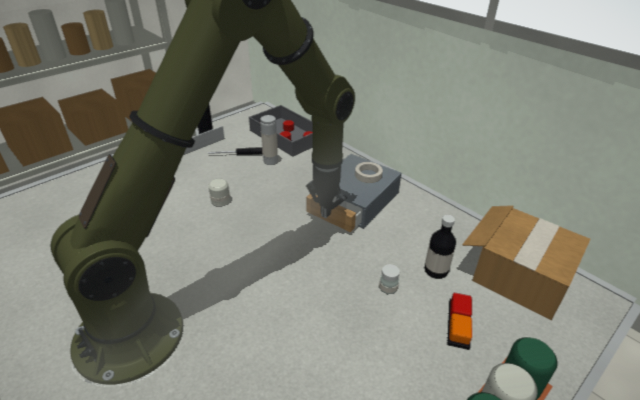

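Emit:
move_arm --pt "-3 0 0 0 0 0 0" --pt "-3 0 0 0 0 0 0" --pt "-3 0 0 0 0 0 0" --pt "-3 0 0 0 0 0 0"

```text
t: 24.95
position: [0.593, -0.0261, 0.0558]
ee_rot: [-0.001, -0.092, 0.996, 0.0]
wrist_force: [-4.9, 1.9, 1.6]
gripper_width: -0.0001
```

Emit:
move_arm --pt "-3 0 0 0 0 0 0" --pt "-3 0 0 0 0 0 0" --pt "-3 0 0 0 0 0 0" --pt "-2 0 0 0 0 0 0"

```text
t: 25.45
position: [0.6038, -0.0239, 0.0558]
ee_rot: [-0.001, -0.092, 0.996, 0.0]
wrist_force: [-6.0, 2.2, 2.1]
gripper_width: -0.0001
```

Emit:
move_arm --pt "-1 0 0 0 0 0 0" --pt "-1 0 0 0 0 0 0" --pt "-1 0 0 0 0 0 0"

```text
t: 25.82
position: [0.6066, -0.0234, 0.0558]
ee_rot: [-0.001, -0.092, 0.996, 0.0]
wrist_force: [-5.2, 2.6, 1.6]
gripper_width: 0.0002
```

Emit:
move_arm --pt "-1 0 0 0 0 0 0" --pt "-1 0 0 0 0 0 0" --pt "-1 0 0 0 0 0 0"

```text
t: 26.2
position: [0.6096, -0.0228, 0.0558]
ee_rot: [-0.001, -0.092, 0.996, 0.0]
wrist_force: [-5.6, 2.5, 2.4]
gripper_width: 0.0002
```

Emit:
move_arm --pt "-1 0 0 0 0 0 0" --pt "-1 0 0 0 0 0 0"

```text
t: 26.45
position: [0.6115, -0.0224, 0.0557]
ee_rot: [-0.001, -0.092, 0.996, 0.0]
wrist_force: [-6.1, 3.5, 2.4]
gripper_width: 0.0002
```

Emit:
move_arm --pt "-1 0 0 0 0 0 0" --pt "-1 0 0 0 0 0 0"

```text
t: 26.7
position: [0.6134, -0.022, 0.0558]
ee_rot: [-0.001, -0.092, 0.996, 0.0]
wrist_force: [-6.3, 3.1, 1.9]
gripper_width: -0.0003
```

Emit:
move_arm --pt "-0.5 0 0 0 0 0 0" --pt "-0.5 0 0 0 0 0 0"

```text
t: 26.95
position: [0.6144, -0.0218, 0.0558]
ee_rot: [-0.001, -0.092, 0.996, 0.0]
wrist_force: [-5.9, 2.2, 1.9]
gripper_width: 0.0003
```

Emit:
move_arm --pt "-0.5 0 0 0 0 0 0" --pt "-0.5 0 0 0 0 0 0"

```text
t: 27.2
position: [0.6153, -0.0217, 0.0558]
ee_rot: [-0.001, -0.092, 0.996, 0.0]
wrist_force: [-5.4, 2.8, 1.4]
gripper_width: 0.0
```

Emit:
move_arm --pt "-0.5 0 0 0 0 0 0"

```text
t: 27.32
position: [0.6158, -0.0216, 0.0558]
ee_rot: [-0.001, -0.092, 0.996, 0.0]
wrist_force: [-6.0, 2.1, 3.2]
gripper_width: 0.0
```

Emit:
move_arm --pt "-0.5 0 0 0 0 0 0"

```text
t: 27.45
position: [0.6161, -0.0215, 0.0558]
ee_rot: [-0.001, -0.092, 0.996, 0.0]
wrist_force: [-6.8, 1.8, 4.7]
gripper_width: 0.0001
```

Emit:
move_arm --pt "-0.5 0 0 0 0 0 0"

```text
t: 27.58
position: [0.6162, -0.0215, 0.0557]
ee_rot: [-0.001, -0.092, 0.996, 0.0]
wrist_force: [-8.7, 2.7, 5.5]
gripper_width: 0.0004
```

Emit:
move_arm --pt "-0.5 0 0 0 0 0 0"

```text
t: 27.7
position: [0.6162, -0.0215, 0.0558]
ee_rot: [-0.002, -0.092, 0.996, 0.0]
wrist_force: [-10.0, 1.7, 6.7]
gripper_width: 0.0
```

Emit:
move_arm --pt "3 0 0 0 0 0 0" --pt "3 0 0 0 0 0 0" --pt "4 0 0 0 0 0 0" --pt "4 0 0 0 0 0 0" --pt "4 0 0 0 0 0 0" --pt "4 0 0 0 0 0 0" --pt "4 0 0 0 0 0 0" --pt "4 0 0 0 0 0 0"

```text
t: 28.7
position: [0.5886, -0.0273, 0.056]
ee_rot: [0.0, -0.092, 0.996, -0.0]
wrist_force: [-0.1, 0.2, -0.0]
gripper_width: 0.0002
```

Emit:
move_arm --pt "30 0 0 0 0 0 0" --pt "30 0 -30 0 0 0 0" --pt "30 0 -50 0 0 0 0" --pt "0 0 -50 0 0 0 0" --pt "0 0 0 0 0 0 0" --pt "0 0 0 0 0 0 0"

```text
t: 29.45
position: [0.4999, -0.0436, 0.1857]
ee_rot: [0.0, -0.092, 0.996, -0.0]
wrist_force: [-0.3, 0.3, -0.5]
gripper_width: -0.0
```

Run:
```python
from h import *
s=cam("side","s12.png");t=cam("top","t12.png");print(ctrl.state()["position"],ctrl.state()["wrist_force"],ctrl.state()["t"])
a=t["color"][80:240,240:400,::-1]; b=s["color"][130:250,280:420,::-1]
cv2.imwrite("pics/t12z.png",cv2.resize(a,(400,400),interpolation=cv2.INTER_CUBIC));cv2.imwrite("pics/s12z.png",cv2.resize(b,None,fx=4,fy=4,interpolation=cv2.INTER_CUBIC))
```

```text
[ 0.49948162 -0.04350576  0.18472951] [ 0.80787602 -0.09717261  0.16573567] 29.55
```

View pics/t12.png

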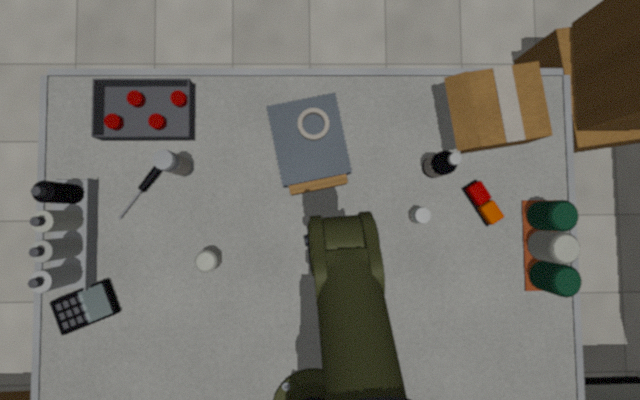

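View pics/s12z.png

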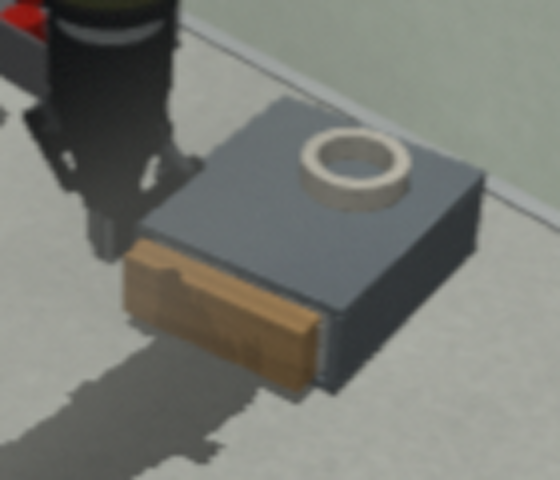

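Emit:
move_arm --pt "0 0 0 0 0 0 0" --pt "0 0 0 0 0 0 0" --pt "0 0 0 0 0 0 0" --pt "0 0 0 0 0 0 0"

```text
t: 30.05
position: [0.5001, -0.0435, 0.1858]
ee_rot: [-0.0, -0.092, 0.996, 0.0]
wrist_force: [0.4, 0.6, 0.1]
gripper_width: 0.0
```

Run:
```python
from h import *
t=cam("top","t13.png")
a=cv2.imread("pics/top0.png").astype(int); b=cv2.imread("pics/t13.png").astype(int)
d=cv2.GaussianBlur(np.abs(a-b).max(2).astype(np.float32),(0,0),1.5)
for n,(u0,v0,u1,v1) in dict(wood=(280,172,355,200),cab=(262,88,356,172),leftgoods=(115,145,190,225),jarfilter=(190,240,225,280),R=(400,145,510,230)).items(): print(n,d[v0:v1,u0:u1].max(),d[v0:v1,u0:u1].mean())
for im in(a,b):
    m=((im[...,2]-im[...,0]>35)&(im[...,2]>90))[172:225,280:358]; y,x=np.nonzero(m); print(len(x),x.mean()+280,y.mean()+172)
print(ctrl.state()["wrist_force"],ctrl.hand_in())
```

```text
wood 55.843994 15.801317
cab 9.932989 8.023471
leftgoods 11.346796 8.439664
jarfilter 9.824988 8.356415
R 17.47984 8.688857
555 317.7963963963964 183.9945945945946
559 318.0948121645796 183.91771019677998
the job is handed in; nothing more can be done
[ 0.69609132  0.63786323 -0.21941168] None
```

The drawer was opened by its touch latch, loaded with the relay and latched shut again. I handed the job in at about 30 s of the 72 s allowed; no verdict is reported.

- **Opening:** I felt the latch's stop about 13 mm inward of shut and pressed to about 10 N along the push, about 12.5 N in all (limit 18 N). The drawer then sprang fully out.
- **Relay:** I stood it in the drawer near the middle of the open part. It touched the floor at about 4 N. After I let go, the wrist picture showed it upright and clear of the fingers.
- **Closing:** I pushed the drawer slowly back to the same stop, again reading about 12 N in all, then eased off.

**Last checks:**
- The wooden front's centre in the top picture is within 0.3 pixel of where it was at the start, about 1 mm, so the drawer is latched shut.
- The bystanders on the counter and the tape roll show no change against the first top picture. The larger difference at the drawer front I put down to the arm's shadow; I did not test that.
- The arm is clear of everything, with wrist force at noise level.

The relay cannot be seen with the drawer shut. I last saw it standing in a side picture just before closing, so that it is still upright is inferred from the gentle push. My relay position estimates also disagreed by up to 6 mm: the two fixed cameras gave one place and the wrist camera another. I centred by the wrist picture, and the grasp came out even.

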